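# Open the solvent bottle's push-and-turn cap

### The job

Open the square solvent bottle that is clamped in the aluminium holder: keep its child-resistant cap pressed down (turned alone it only clicks round) while you turn it anticlockwise, seen from above, until it is fully unscrewed, then lift it off and set it down, not dropped, right way up in the shallow steel tray. Press firmly but never lean on the plastic bottle or pull at a cap that is still screwed on, and leave the other things on the bench where they are.

Things in the scene. Friction and masses are not known exactly. Their poses are not given: they have to be found in the camera images.
- cap_mid (a point): Middle (on the axis, half-way up) of the push-and-turn cap's outer shell: round, ribbed, black, 42 mm across, 26.5 mm high, flat closed top, open below, about 30 g; z up. Screwed shut, its foot is 119 mm and its middle 133 mm above the bench. Only the shell is gripped (firmly, 50 N or so, or the pads slip under load); the inner threaded cap hides inside
- cap_top (a point): Centre of the cap's flat top, 13 mm above its middle. The shell is sprung: it gives 2.6 mm downwards, from 7 N at first to 16 N fully down. Its dogs catch the hidden inner cap only while it is held fully down (18 to 24 N is right), after up to a quarter of a turn of search; pressed with under 10 N the shell only clicks round, either way
- neck (a point): Centre of the bottle's mouth, under the cap, 135 mm above the bench; z up. Coarse right-hand thread: turned anticlockwise (from above) against 0.1 to 0.3 N m, the caught cap climbs some 5 mm and is free after 1.5 to 1.7 rad of caught turning, so the press must follow it up. Until then it will not lift; once free it lifts without resistance. Regrasp on the way as needed
- bottle: White plastic square bottle (64 x 64 mm) fixed in its holder, an aluminium plate 110 x 110 x 10 mm with 44 mm high walls and a thumbscrew; neither moves. Origin: centre of the plate's underside, on the cap's axis; z up. Body top 98 mm, shoulder sloping in to 113 mm at the neck: 11 mm free below the cap's rim. The cap's contact on it (14 N from the seal at rest, some 35 N pressed with 20) must stay below 50 N
- tray_floor (a point): Centre of the inner floor (2 mm above the bench) of the shallow open steel tray, 150 mm (its x) by 115 mm (its y) outside, rim 10 mm high, walls 2 mm; it is fixed; z up. The cap stands in it with its middle 13 mm above this point
- hex_key: Dark steel hex key lying on the bench, 105 x 33 mm, 6 mm thick; bystander, leave alone. Origin: on the bench under its long leg
- tape_reel: Steel reel with blue tape lying flat, 84 mm across, 21 mm high; bystander, leave alone. Origin: centre of its underside
- nest_plate: Aluminium vacuum plate with rows of holes, 95 x 62 x 12 mm; bystander, leave alone. Origin: centre of its underside
- flux_bottle: Small round white bottle with a plain smooth white cap, 34 mm across, 85 mm high; bystander, leave alone. Origin: centre of its underside
Things that resemble listed ones, but are neither listed nor needed, are in the scene too. What is shaped like the part that bears tray_floor but green or purple is not meant. What is shaped like the part that bears cap_mid but pink or purple is not meant.

How it is judged (in metres and radians):
On the way, in this order (a step that is already met when the one before it is completed fails the run):
1. the cap has been screwed up its thread by more than 2 mm, still standing on the neck (z of cap_mid in the frame of bottle above 0.1357 m and horizontal distance between cap_mid and bottle below 0.006 m), for 0.05 s.
2. the cap has been lifted clear of the neck (z of cap_mid in the frame of bottle above 0.158 m), for 0.05 s.
At the end, for the whole second after the job is handed in: The cap stands right way up (within 7 degrees) on the floor of the steel tray, its middle within 56 mm (tray's x) and 38 mm (tray's y) of the tray's centre, at rest and released (x of cap_mid in the frame of tray_floor between -0.056 and 0.056 m and y of cap_mid in the frame of tray_floor between -0.038 and 0.038 m and z of cap_mid in the frame of tray_floor between 0.01 and 0.0165 m and angle between cap_mid's own z axis and vertical below 0.12 rad and linear speed of cap_shell below 0.02 m/s); the robot touches nothing.
It fails at once if the cap bears or pulls on the bottle with more than 50 N in all (contact force between cap and bottle above 50 N).
It fails at once if something other on the bench is shifted by more than 20 mm (distance of any of hex_key, tape_reel, nest_plate, flux_bottle from where it was at the start of the episode above 0.02 m).
It fails at once if the cap is let fall (moves faster than 0.45 m/s with no finger on it) (linear speed of cap above 0.45 m/s and contact force between the fingers and cap below 0.05 N).
It also fails if it takes over 72 s, if anything falls off the work surface, if the arm or the gripper's body presses on something with over 40 N, if the wrist force passes 120 N, or if a joint passes its speed limit or range.

### The arm

A 7-joint arm with a two-finger parallel gripper is mounted at the origin on the work surface. World frame = base frame: x ahead of the robot, y to its left, z up, the work surface at z = 0. Lengths are in mm, angles in rad, forces in N, time in s.
With the tool pointing down it reaches from about 400 to 900 mm from the base axis. Payload 5.5 kg.
Tool frame: the origin (TCP) lies midway between the tips of the shut fingers; the grasp point (between the pads) lies 19 mm behind it; z points along the fingers, y is the direction in which the jaws open and shut (so a half turn about z gives the same grasp; the last joint's range is limited). The gripper opens to 92 mm and grips with 3 to 60 N. Pads are 19 mm wide; open, the fingers measure 130 mm over their backs; the gripper's body (75 mm by 190 mm) begins 47 mm behind the grasp point.
Start: joints at [1.579, 0.501, -0.427, 1.55, 0.221, 1.138, -0.21], TCP at [163.868, -629.005, 226.729] pointing down, gripper open.
Joint ranges: [-2.88, 2.88], [-0.31, 2.03], [-1.54, 1.56], [0.2, 2.42], [-1.41, 4.55], [0.19, 2.02], [-2.57, 2.57]. Speed limits (rad/s): [2.57, 2.57, 3.14, 3.14, 3.14, 3.14, 3.14].

### API

Orientations are given as a rotation vector (axis times angle).
In Python, from plant import get_obs, camera, camera_params, job_done gives the robot as it stands.
- The arm moves only by the tool apply_moves, never from a script. Its arguments are lists of equal length, an entry for each row: "translation": the shift along the tool's x, y, z in mm, a list of three; "turn": the turn about the tool's z in degrees; "fingers": the finger opening in mm, from 0 to 91.8. A call has 1 to 8 rows; each row shifts and turns the commanded pose from where the row before left it, along the tool's axes as they then stand; what a row does not reach is not made up. A row lasts 1/12 s, in which the tool goes at most 41.7 mm and 7.16 degrees, less where a joint would pass 70% of its speed; a pose out of reach is approached as far as the arm can. A call with a gripper value outside its range is refused whole. The fingers move at their own pace and stop on an object; the grip force is fixed at half the most. Time passes only in rows, so rows that do not move let the fingers close. It gives the time, the measured TCP pose, the force and the opening at its end, in the units of the state.
- get_obs(): the state, without advancing time (a new reading comes with each control period).
- camera(name): name is "scene" or "top"; returns (picture, depth): 384x512x3 uint8, red, green, blue; 384x512 float32, mm along the optical axis (not along the pixel's ray), 0 where there is no reading.
- camera_params(name): a dict with "mtx" (3x3 intrinsics, pixels), "R" (3x3) and "t" (3): a world point X has camera coordinates R X + t. Camera axes: x right, y down, z forward; pixel columns grow to the right and rows downward; lengths in mm; the calibration is good to about 2 mm. A picture is of the moment at which its call begins. camera_params takes no time and is no camera call.
- job_done(): hands the job in, once; it reports no verdict.
The state is a dict: "time_s": time; "joint_pos": joint angles; "dq": joint speeds; "joint_efforts": joint torques, N m; "eef_pos": TCP position; "tool_rot": TCP orientation; "force": force on the tool from outside, world axes, zero at the start; "moment": the same for the moment, N m; "finger_gap": opening from 0.0 (shut) to 1.0 (fully open).
Only numpy, scipy, OpenCV 4.12 (cv2) and the standard library are available. Lean on these libraries where they do the work, as an engineer would, in place of code of your own. Each camera call takes 0.05 s, during which the arm holds its last target.

## Working session

There is one attempt and no reset: what is moved stays moved. The work goes in short steps, Python scripts to look and compute and a tool call to move; the robot and the scene stay as the last step left them, time stands still between calls to the robot, and variables do not carry over. Pictures are saved under pics/ and viewed, and the job is handed in when it is done.

Besides the shell and the picture viewer there is one more tool, called after ">>>" as name(argument=value, ...), one argument or row to a line, values as JSON. apply_moves: Moves the arm, as the interface text tells. Its arguments: {"type":"object","properties":{"translation":{"type":"array"},"turn":{"type":"array"},"fingers":{"type":"array"}},"required":["translation","turn","fingers"]}

```bash
ls; mkdir -p pics; python3 - <<'E'
from plant import *
import cv2
print(get_obs())
for n in("scene","top"):
    p,d=camera(n);cv2.imwrite(f"pics/{n}0.png",cv2.cvtColor(p,cv2.COLOR_RGB2BGR))
    import numpy as np
    np.save(f"{n}0.npy",d);print(n,camera_params(n))
E
```

```text
pics
{'time_s': 0.0, 'joint_pos': array([ 1.57919603,  0.50185701, -0.42676136,  1.5514583 ,  0.22081701,
        1.13825905, -0.21030362]), 'dq': array([ 0.00122469,  0.00101794, -0.00072056, -0.00037482,  0.00067382,
       -0.00164642, -0.00035897]), 'joint_efforts': array([-5.92810920e-04, -5.66603243e+01, -5.81632733e+00, -2.79116213e+01,
       -6.85556838e-02,  3.07086669e-02,  1.81645678e-04]), 'eef_pos': array([ 163.59659584, -628.35948853,  225.66649842]), 'tool_rot': array([-3.11422566e+00, -3.98966955e-01,  3.10493082e-04]), 'force': array([-0.09887495, -0.19886413, -0.01844243]), 'moment': array([-0.04126738, -0.01007577,  0.06042768]), 'finger_gap': 1.0008750411226777}
scene {'mtx': array([[445.20930765,   0.        , 255.89579823],
       [  0.        , 445.20930765, 189.43695899],
       [  0.        ,   0.        ,   1.        ]]), 'R': array([[-0.15147556,  0.98837765, -0.01283634],
       [ 0.80455617,  0.11573872, -0.58248942],
       [-0.57423386, -0.09856047, -0.81273692]]), 't': array([  79.03372266, -330.77436308, 1540.46882931])}
top {'mtx': array([[391.31820629,   0.        , 254.10331995],
       [  0.        , 391.31820629, 189.637171  ],
       [  0.        ,   0.        ,   1.        ]]), 'R': array([[ 0.00363209, -0.9999036 ,  0.01340135],
       [-0.99638379, -0.00475629, -0.08483346],
       [ 0.08488902, -0.01304477, -0.99630502]]), 't': array([ -28.46169445,  501.75588777, 1270.17869597])}
```

View pics/scene0.png

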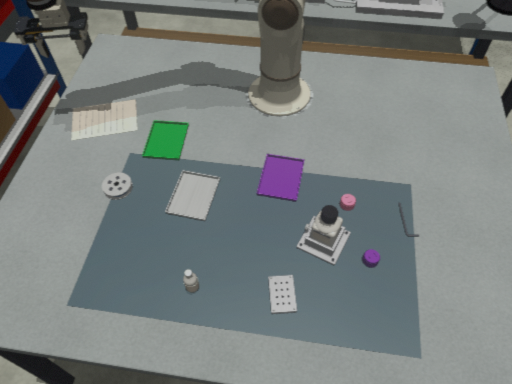

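View pics/top0.png

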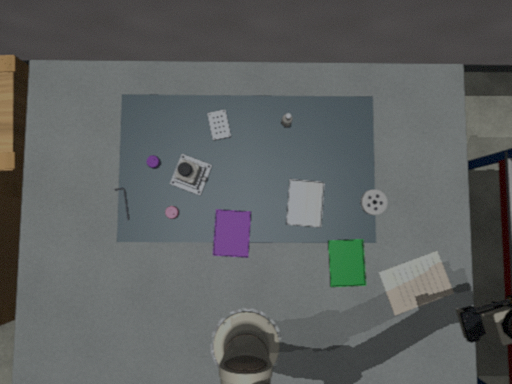

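The scene shows the black cap on its bottle at about (330,213) in the scene view and (186,170) in the top view. The steel tray is at (193,195) and (305,203). I'll enlarge these next.

```bash
cat > h.py <<'E'
from plant import *
import numpy as np,cv2
from scipy.spatial.transform import Rotation as Ro
P={n:camera_params(n) for n in("scene","top")}
def ray(n,u,v,z):
    p=P[n];d=p["R"].T@np.linalg.inv(p["mtx"])@[u,v,1];c=-p["R"].T@p["t"]
    return c+d*(z-c[2])/d[2]
def dep(n,u,v,d):
    p=P[n];return p["R"].T@(np.linalg.inv(p["mtx"])@[u,v,1]*d-p["t"])
def proj(n,X):
    p=P[n];q=p["mtx"]@(p["R"]@np.array(X,float)+p["t"]);return q[:2]/q[2]
def crop(n,img,x0,y0,w,h,k,f):
    cv2.imwrite(f,cv2.cvtColor(cv2.resize(img[y0:y0+h,x0:x0+w],None,fx=k,fy=k,interpolation=cv2.INTER_CUBIC),cv2.COLOR_RGB2BGR))
E
python3 - <<'E'
import cv2,numpy as np
a=cv2.imread("pics/top0.png");b=cv2.imread("pics/scene0.png")
r=lambda i,x,y,w,h:cv2.resize(i[y:y+h,x:x+w],None,fx=10,fy=10,interpolation=cv2.INTER_CUBIC)
cv2.imwrite("pics/c1.png",r(a,160,145,60,55));cv2.imwrite("pics/c2.png",r(b,295,195,60,60))
cv2.imwrite("pics/c3.png",cv2.resize(a[170:235,275:345],None,fx=8,fy=8,interpolation=cv2.INTER_CUBIC))
E
```

```text
(no output)
```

View pics/c1.png

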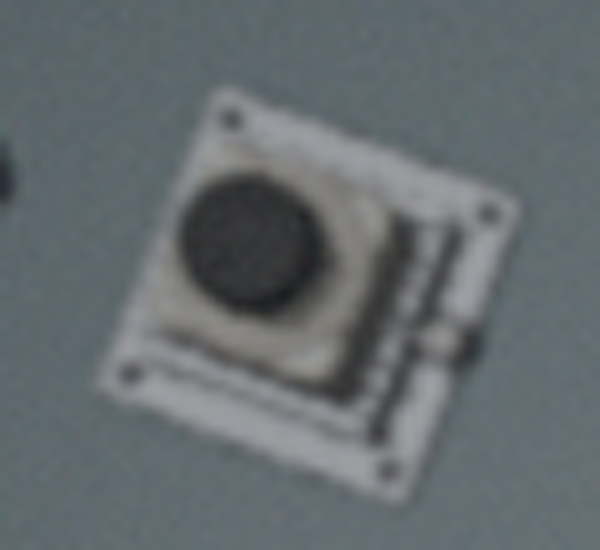

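View pics/c2.png

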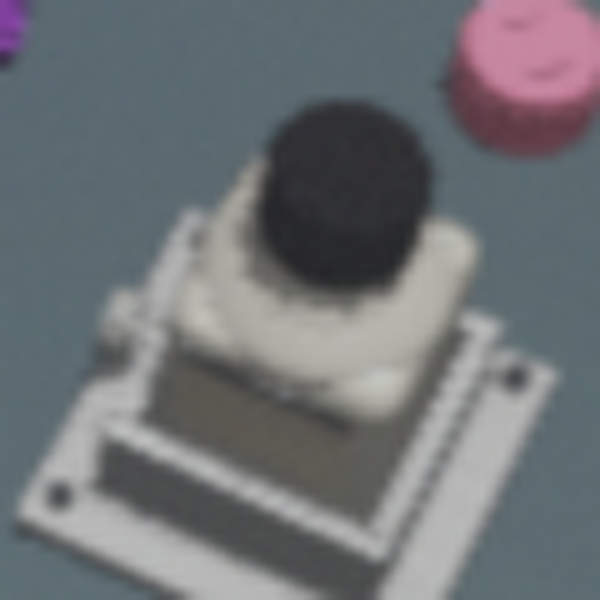

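View pics/c3.png

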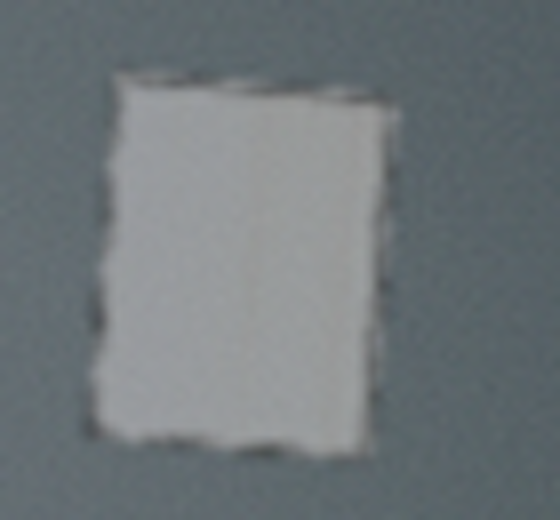

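```bash
cat > fit.py <<'E'
from h import *
from scipy.optimize import minimize
def sil(n,c,zb,zt,sh):
    a=np.linspace(0,2*np.pi,40);pts=np.array([proj(n,[c[0]+21*np.cos(t),c[1]+21*np.sin(t),z]) for t in a for z in(zb,zt)])
    m=np.zeros((384*8,512*8),np.uint8)
    cv2.fillConvexPoly(m,np.round((cv2.convexHull(pts.astype(np.float32))[:,0]+.5)*8).astype(np.int32),1)
    return cv2.resize(m.astype(np.float32),(512,384),interpolation=cv2.INTER_AREA)
E
python3 - <<'E'
from h import *
a=cv2.imread("pics/top0.png");b=cv2.imread("pics/scene0.png")
h=[(231,120),(489,213),(387,471),(130,374)]
H=[ray("top",(x+.5)/10-.5+160,(y+.5)/10-.5+145,10) for x,y in h];print(np.round(H,1),np.mean(H,0))
print("plate yaw",[np.degrees(np.arctan2(*(H[(i+1)%4]-H[i])[1::-1])) for i in range(4)])
print("top disc",ray("top",(245+.5)/10-.5+160,(240+.5)/10-.5+145,145.5))
print("scene disc",ray("scene",(348+.5)/10-.5+295,(172+.5)/10-.5+195,145.5))
t=[(118,80),(395,103),(366,452),(94,432)]
T=[ray("top",(x+.5)/8-.5+275,(y+.5)/8-.5+170,10) for x,y in t];print(np.round(T,1),np.mean(T,0),[np.linalg.norm(T[i]-T[i-1]) for i in range(4)])
for n,im in(("top",a),("scene",b)):
    g=im.max(2); ctr={"top":(184,169),"scene":(329.7,213)}[n]
    yy,xx=np.mgrid[:384,:512];m=(g<75)&(np.hypot(xx-ctr[0],yy-ctr[1])<11)
    k,l,s,c=cv2.connectedComponentsWithStats(m.astype(np.uint8));i=1+np.argmax(s[1:,4]);print(n,s[i],c[i])
    d=np.load(n+"0.npy")
    sel=[dep(n,x,y,d[y,x]) for y,x in zip(*np.where(l==i)) if d[y,x]>0]
    sel=np.array(sel);q=sel[(sel[:,2]>135)];print(len(q),np.median(q,0),(q.min(0)+q.max(0))/2,q.min(0),q.max(0))
E
```

```text
[[612.8 213.   10. ]
 [581.9 126.4  10. ]
 [495.3 159.1  10. ]
 [527.2 244.9  10. ]] [554.30590491 185.84663324  10.        ]
plate yaw [np.float64(-109.6374324622543), np.float64(159.34461170626906), np.float64(69.57569246922073), np.float64(-20.43006182078334)]
top disc [553.57228208 184.93216415 145.5       ]
scene disc [556.91006405 188.20508138 145.5       ]
[[ 537.2 -144.1   10. ]
 [ 528.1 -259.9   10. ]
 [ 382.8 -246.2   10. ]
 [ 390.7 -133.5   10. ]] [ 459.70951159 -195.93405872   10.        ] [np.float64(146.90560093900626), np.float64(116.2402152802706), np.float64(145.9390211346209), np.float64(112.97559459177006)]
top [178 163  15  14 158] [184.96202532 169.28481013]
145 [552.1999332  182.6900488  146.57011363] [552.2767671  183.66924943 143.85803572] [533.95859777 164.28373433 135.3677242 ] [570.59493642 203.05476453 152.34834725]
scene [321 205  17  19 257] [328.87548638 214.17898833]
216 [560.98994612 187.69492225 146.82326689] [556.98906236 187.83413648 143.51573627] [536.06579016 168.28691852 135.09445064] [577.91233456 207.38135443 151.9370219 ]
```

>>> apply_moves(
  translation=[
    [33,-25,-1],
    [33,-25,-1],
    [33,-25,-1],
    [33,-25,-1],
    [33,-25,-1],
    [33,-25,-1],
    [33,-25,-1],
    [33,-25,-1],
  ],
  turn=[0,0,0,0,0,0,0,0],
  fingers=[80,80,80,80,80,80,80,80],
)

```text
time_s: 0.77
eef_pos: [369.5, -367.0, 234.6]
tool_rot: [-3.116, -0.399, 0.001]
force: [0.6, -0.9, 0.2]
finger_gap: 0.872
```

```bash
cat > st.py <<'E'
from h import *
np.set_printoptions(precision=3,suppress=True)
o=get_obs();T=Ro.from_rotvec(o["tool_rot"]);M=T.as_matrix()
print(o["time_s"],"q",o["joint_pos"],"p",o["eef_pos"],"yaw",np.degrees(np.arctan2(M[1,0],M[0,0])),"z",M[:,2],"F",o["force"],"M",o["moment"],"gap",o["finger_gap"])
E
cat > to.py <<'E'
import sys
from st import *
a=[float(x) for x in sys.argv[1:4]]
print("tool shift",M.T@(np.array(a)-o["eef_pos"]))
E
python3 to.py 555 186 230
```

```text
0.7667 q [ 1.224  0.278 -0.581  1.86   0.174  1.054 -0.743] p [ 369.509 -367.013  234.604] yaw 14.591492318441846 z [-0.  0. -1.] F [ 0.565 -0.88   0.175] M [-0.02  -0.039 -0.025] gap 0.872183739387949
tool shift [ 318.829 -488.446    4.543]
```

>>> apply_moves(
  translation=[
    [20,-30,0],
    [20,-30,0],
    [20,-30,0],
    [20,-30,0],
    [20,-30,0],
    [20,-30,0],
    [20,-30,0],
    [20,-30,0],
  ],
  turn=[0,0,0,0,0,0,0,0],
  fingers=[70,70,70,70,70,70,70,70],
)

```text
time_s: 1.43
eef_pos: [463.2, -94.7, 234.7]
tool_rot: [3.116, 0.399, -0.0]
force: [0.4, -0.5, -0.2]
finger_gap: 0.765
```

>>> apply_moves(
  translation=[
    [20,-30,0],
    [20,-30,0],
    [20,-30,0],
    [20,-30,0],
    [20,-30,0],
    [20,-30,0],
    [20,-30,0],
    [0,0,0],
  ],
  turn=[0,0,0,0,0,0,0,0],
  fingers=[70,70,70,70,70,70,70,70],
)

```text
time_s: 2.1
eef_pos: [545.9, 151.6, 235.2]
tool_rot: [-3.108, -0.413, -0.003]
force: [-0.1, 0.3, 0.1]
finger_gap: 0.758
```

>>> apply_moves(
  translation=[
    [0,0,0],
    [0,0,0],
    [0,0,0],
    [0,0,0],
    [0,0,0],
    [0,0,0],
    [0,0,0],
    [0,0,0],
  ],
  turn=[7,7,7,7,7,7,7,7],
  fingers=[70,70,70,70,70,70,70,70],
)

```text
time_s: 2.77
eef_pos: [543.1, 140.5, 228.8]
tool_rot: [2.989, -0.936, -0.017]
force: [-1.2, -0.4, -2.3]
finger_gap: 0.759
```

```bash
python3 to.py 555 186 200
```

```text
2.7667 q [-0.076  0.331 -0.278  1.768  0.103  1.072 -2.568] p [543.081 140.48  228.834] yaw -34.759987554643644 z [-0.013 -0.006 -1.   ] F [-1.207 -0.355 -2.306] M [ 0.138  0.04  -0.026] gap 0.7588621789709307
tool shift [-15.94 -44.54  28.42]
```

>>> apply_moves(
  translation=[
    [0,0,0],
    [0,0,0],
    [0,0,0],
    [0,0,0],
    [0,0,0],
    [0,0,0],
  ],
  turn=[-7,-7,-4,0,0,0],
  fingers=[70,70,70,70,70,70],
)

```text
time_s: 3.27
eef_pos: [543.1, 141.2, 229.0]
tool_rot: [3.1, -0.453, -0.018]
force: [0.1, -0.4, 0.7]
finger_gap: 0.761
```

```bash
python3 to.py 555.3 186.5 170
```

```text
3.2667 q [-0.032  0.336 -0.336  1.766  0.127  1.075 -2.274] p [543.133 141.213 229.006] yaw -16.643411943965734 z [-0.013 -0.007 -1.   ] F [ 0.054 -0.447  0.685] M [ 0.044 -0.029  0.01 ] gap 0.7613314604450045
tool shift [ -0.725 -47.489  58.523]
```

>>> apply_moves(
  translation=[
    [0,-16,10],
    [0,-16,10],
    [-0.7,-15.5,10],
    [0,0,0],
    [0,0,0],
    [0,0,0],
  ],
  turn=[0,0,0,0,0,0],
  fingers=[70,70,70,70,70,70],
)

```text
time_s: 3.77
eef_pos: [555.9, 186.0, 198.9]
tool_rot: [3.099, -0.452, -0.017]
force: [1.2, -0.6, 0.0]
finger_gap: 0.761
```

```bash
python3 to.py 555.3 186.5 122.5; python3 - <<'E'
from h import *
for n,x,y in(("scene",270,150),("top",140,120)):
    p,d=camera(n);crop(n,p,x,y,110,100,7,f"pics/{n}1.png")
E
```

```text
3.7667 q [-0.105  0.413 -0.341  1.734  0.159  1.037 -2.363] p [555.861 185.966 198.86 ] yaw -16.587498600243446 z [-0.012 -0.008 -1.   ] F [ 1.185 -0.623  0.04 ] M [ 0.002 -0.007 -0.023] gap 0.7614921710421525
tool shift [ 0.04  -1.191 76.355]
```

View pics/scene1.png

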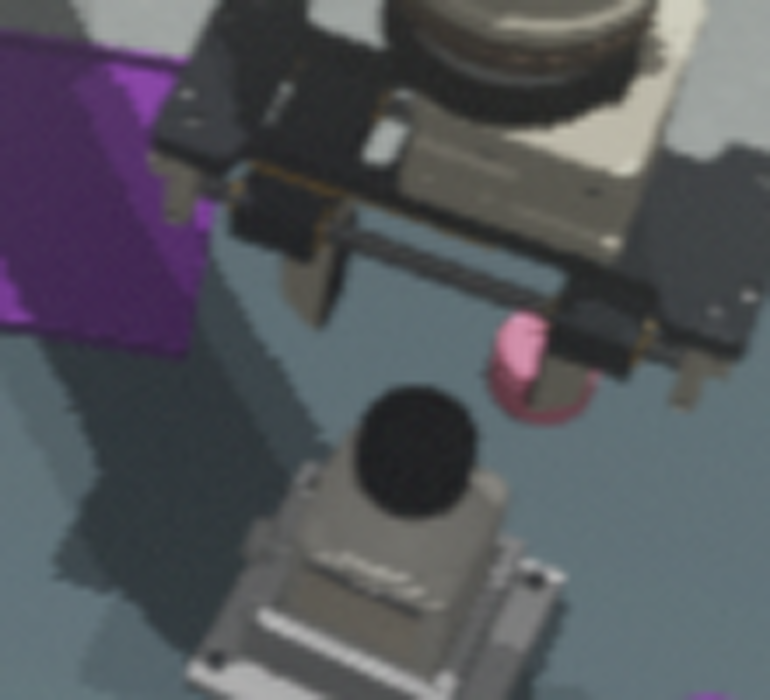

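View pics/top1.png

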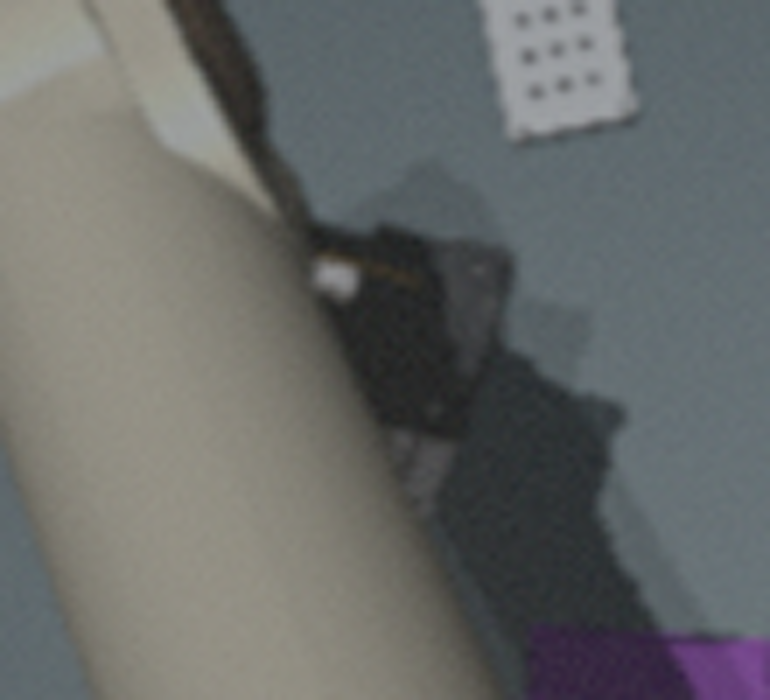

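The scene view shows the open jaws above and behind the cap (cap top at about (415,440) in the crop), lined up as expected. In the top view the arm hides the cap. I'm descending now.

>>> apply_moves(
  translation=[
    [0,-0.6,20],
    [0,-0.6,20],
    [0,0,20],
    [0,0,10],
    [0,0,0],
    [0,0,0],
    [0,0,0],
  ],
  turn=[0,0,0,0,0,0,0],
  fingers=[70,70,70,70,70,70,70],
)

```text
time_s: 4.45
eef_pos: [556.2, 187.8, 130.1]
tool_rot: [3.101, -0.45, -0.014]
force: [1.1, 0.8, 1.2]
finger_gap: 0.763
```

```bash
python3 to.py 555.3 186.5 122.5; python3 - <<'E'
from h import *
for n,x,y in(("scene",280,160),):
    p,d=camera(n);crop(n,p,x,y,100,80,8,f"pics/{n}2.png")
E
```

```text
4.45 q [-0.123  0.495 -0.324  1.788  0.196  0.903 -2.394] p [556.206 187.839 130.062] yaw -16.524515333519265 z [-0.01  -0.007 -1.   ] F [1.087 0.752 1.191] M [ 0.094  0.009 -0.031] gap 0.7625003686441236
tool shift [-0.428  1.471  7.579]
```

View pics/scene2.png

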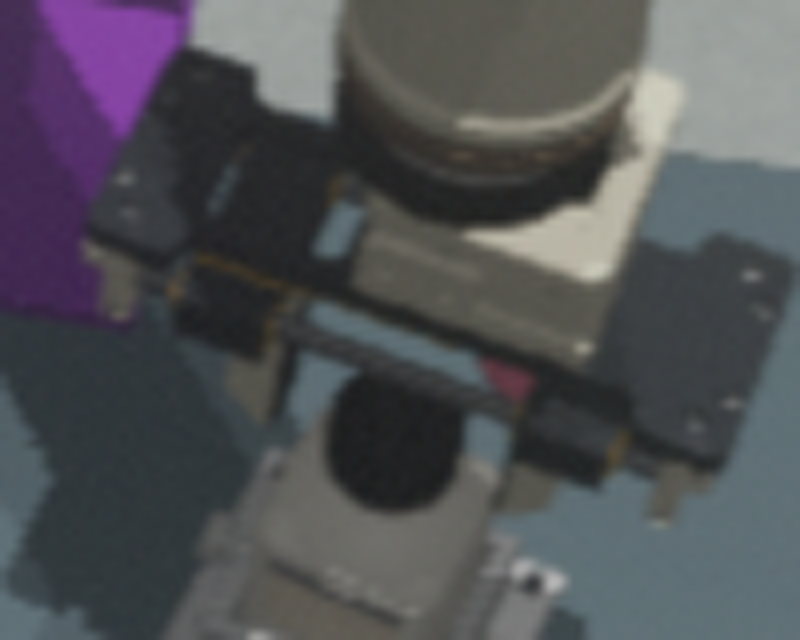

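The cap at (395,440) sits between the two fingers at (260,380) and (530,470). I'll go the last 7 mm down and close step by step.

>>> apply_moves(
  translation=[
    [0,1.3,4],
    [0,0,2.5],
    [0,0,0],
    [0,0,0],
    [0,0,0],
    [0,0,0],
  ],
  turn=[0,0,0,0,0,0],
  fingers=[60,52,46,46,46,46],
)

```text
time_s: 5.0
eef_pos: [554.8, 186.5, 122.3]
tool_rot: [3.1, -0.449, -0.017]
force: [-0.0, -0.1, 0.1]
finger_gap: 0.502
```

```bash
python3 to.py 555.3 186.5 122.5
```

```text
5.0 q [-0.123  0.503 -0.322  1.795  0.2    0.889 -2.395] p [554.839 186.538 122.342] yaw -16.48809190375822 z [-0.012 -0.007 -1.   ] F [-0.009 -0.105  0.054] M [ 0.048  0.002 -0.008] gap 0.501669610651714
tool shift [ 0.451 -0.093 -0.164]
```

>>> apply_moves(
  translation=[
    [0,0,0],
    [0,0,0],
    [0,0,0],
    [0,0,0],
    [0,0,0],
    [0,0,0],
  ],
  turn=[0,0,0,0,0,0],
  fingers=[43,42.6,42,41,38,38],
)

```text
time_s: 5.5
eef_pos: [555.2, 187.9, 122.5]
tool_rot: [3.102, -0.448, -0.016]
force: [2.4, 5.4, -2.6]
finger_gap: 0.456
```

```bash
python3 to.py 555.3 186.5 122.5
```

```text
5.5 q [-0.124  0.504 -0.322  1.794  0.199  0.888 -2.395] p [555.214 187.872 122.456] yaw -16.442778022913107 z [-0.011 -0.005 -1.   ] F [ 2.416  5.407 -2.574] M [ 1.073 -0.483  0.009] gap 0.4558663166102583
tool shift [ 0.471  1.292 -0.037]
```

>>> apply_moves(
  translation=[
    [0,-1.4,1],
    [0,0,1],
    [0,0,1],
    [0,0,0],
  ],
  turn=[0,0,0,0],
  fingers=[36,36,36,36],
)

```text
time_s: 5.83
eef_pos: [555.3, 187.9, 120.5]
tool_rot: [3.1, -0.449, -0.016]
force: [-3.1, 1.0, 9.1]
finger_gap: 0.454
```

```bash
python3 st.py
```

```text
5.8333 q [-0.126  0.507 -0.321  1.794  0.202  0.886 -2.399] p [555.303 187.934 120.528] yaw -16.489744521463173 z [-0.012 -0.007 -1.   ] F [-3.1    1.047  9.1  ] M [ 0.344  0.608 -0.033] gap 0.4535993146430987
```

>>> apply_moves(
  translation=[
    [0,0,1],
    [0,0,0.4],
    [0,0,0],
  ],
  turn=[0,0,0],
  fingers=[36,36,36],
)

```text
time_s: 6.08
eef_pos: [555.3, 188.0, 119.6]
tool_rot: [3.1, -0.449, -0.016]
force: [-3.5, 0.9, 13.1]
finger_gap: 0.453
```

```bash
python3 st.py
```

```text
6.0833 q [-0.127  0.508 -0.321  1.795  0.203  0.884 -2.399] p [555.324 187.975 119.594] yaw -16.487022178366196 z [-0.011 -0.008 -1.   ] F [-3.454  0.92  13.1  ] M [0.221 0.844 0.036] gap 0.45302053893462696
```

>>> apply_moves(
  translation=[
    [0,0,0.7],
    [0,0,0],
    [0,0,0],
  ],
  turn=[0,0,0],
  fingers=[36,36,36],
)

```text
time_s: 6.33
eef_pos: [555.3, 187.9, 119.2]
tool_rot: [3.1, -0.449, -0.016]
force: [-3.6, 1.1, 14.7]
finger_gap: 0.452
```

```bash
python3 st.py
```

```text
6.3333 q [-0.127  0.509 -0.32   1.795  0.203  0.884 -2.4  ] p [555.327 187.949 119.188] yaw -16.488175294208837 z [-0.011 -0.008 -1.   ] F [-3.553  1.089 14.7  ] M [0.229 0.912 0.035] gap 0.4519058837038051
```

>>> apply_moves(
  translation=[
    [0,0,0.7],
    [0,0,0.6],
    [0,0,0],
    [0,0,0],
  ],
  turn=[0,0,0,0],
  fingers=[36,36,36,36],
)

```text
time_s: 6.67
eef_pos: [555.4, 187.9, 118.3]
tool_rot: [3.1, -0.449, -0.015]
force: [-4.5, 0.7, 17.4]
finger_gap: 0.448
```

```bash
python3 st.py
```

```text
6.6667 q [-0.127  0.51  -0.32   1.796  0.204  0.882 -2.4  ] p [555.386 187.942 118.331] yaw -16.488662672770793 z [-0.011 -0.008 -1.   ] F [-4.522  0.706 17.354] M [ 0.103  1.196 -0.05 ] gap 0.4475794872311899
```

>>> apply_moves(
  translation=[
    [0,0,0.7],
    [0,0,0],
    [0,0,0],
    [0,0,0],
  ],
  turn=[0,0,0,0],
  fingers=[20,20,20,20],
)

```text
time_s: 7.0
eef_pos: [555.4, 188.0, 118.1]
tool_rot: [3.1, -0.449, -0.015]
force: [-6.8, -0.6, 20.2]
finger_gap: 0.456
```

```bash
python3 st.py; python3 - <<'E'
from h import *
for n,x,y in(("scene",280,160),):
    p,d=camera(n);crop(n,p,x,y,100,80,8,f"pics/{n}3.png")
E
```

```text
7.0 q [-0.128  0.51  -0.32   1.796  0.204  0.881 -2.4  ] p [555.381 187.971 118.139] yaw -16.487359530995416 z [-0.011 -0.008 -1.   ] F [-6.785 -0.578 20.173] M [-0.08   1.457  0.027] gap 0.4557865292286955
```

View pics/scene3.png

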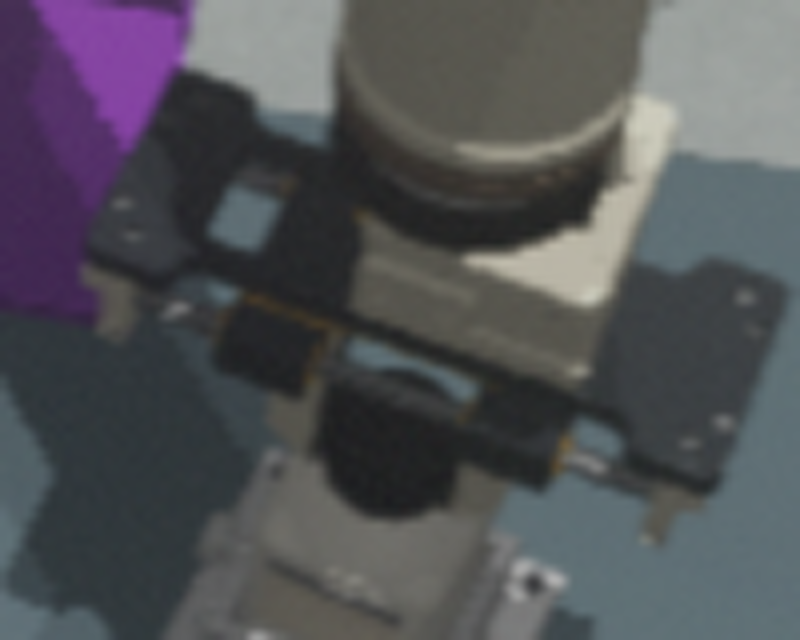

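The jaws now grip the cap at (390,450), and 20 N of press is holding. I'll start turning in small steps and watch the force.

>>> apply_moves(
  translation=[
    [-0.8,0,0],
    [0,0,0],
    [0,0,0],
    [0,0,0],
  ],
  turn=[0,-5,-5,-5],
  fingers=[0,0,0,0],
)

```text
time_s: 7.38
eef_pos: [555.4, 188.1, 118.2]
tool_rot: [3.133, -0.034, -0.014]
force: [-4.2, 0.1, 19.5]
finger_gap: 0.454
```

```bash
python3 st.py
```

```text
7.3833 q [-0.082  0.518 -0.38   1.795  0.244  0.887 -2.167] p [555.407 188.087 118.23 ] yaw -1.2531269747843432 z [-0.009 -0.008 -1.   ] F [-4.155  0.064 19.473] M [-0.07   1.003  0.02 ] gap 0.4539596180400003
```

>>> apply_moves(
  translation=[
    [-0.4,0,0],
    [0,0,0],
    [0,0,0],
    [0,0,0],
  ],
  turn=[-5,-5,-5,-5],
  fingers=[0,0,0,0],
)

```text
time_s: 7.72
eef_pos: [555.4, 188.1, 118.3]
tool_rot: [3.094, 0.51, -0.015]
force: [-4.2, -0.2, 18.8]
finger_gap: 0.457
```

```bash
python3 st.py
```

```text
7.7167 q [-0.022  0.531 -0.461  1.794  0.297  0.897 -1.861] p [555.369 188.121 118.251] yaw 18.739779336992186 z [-0.009 -0.008 -1.   ] F [-4.249 -0.186 18.782] M [-0.159  0.819 -0.013] gap 0.45672493416325405
```

>>> apply_moves(
  translation=[
    [0,0,0],
    [0,0,0],
    [0,0,0],
  ],
  turn=[-5,-5,-5],
  fingers=[0,0,0],
)

```text
time_s: 7.97
eef_pos: [555.3, 188.2, 118.2]
tool_rot: [3.002, 0.91, -0.016]
force: [-2.7, -0.3, 19.4]
finger_gap: 0.456
```

```bash
python3 st.py
```

```text
7.9667 q [ 0.022  0.543 -0.521  1.792  0.337  0.907 -1.632] p [555.342 188.151 118.237] yaw 33.739229222892746 z [-0.009 -0.008 -1.   ] F [-2.734 -0.285 19.42 ] M [-0.123  0.807 -0.066] gap 0.45573114675670157
```

>>> apply_moves(
  translation=[
    [0,0,0],
    [0,0,0],
    [0,0,0],
  ],
  turn=[-5,-5,-5],
  fingers=[0,0,0],
)

```text
time_s: 8.22
eef_pos: [555.8, 188.2, 118.7]
tool_rot: [2.858, 1.294, -0.016]
force: [-4.9, -0.7, 23.5]
finger_gap: 0.454
```

```bash
python3 st.py
```

```text
8.2167 q [ 0.066  0.557 -0.581  1.79   0.379  0.918 -1.404] p [555.778 188.184 118.743] yaw 48.718067481715565 z [-0.008 -0.008 -1.   ] F [-4.908 -0.657 23.503] M [-0.315  0.912 -0.121] gap 0.4543689828018205
```

>>> apply_moves(
  translation=[
    [0,0,0],
    [0,0,0],
    [0,0,0],
  ],
  turn=[-5,-5,-5],
  fingers=[0,0,0],
)

```text
time_s: 8.47
eef_pos: [555.8, 188.3, 119.2]
tool_rot: [2.666, 1.656, -0.017]
force: [-5.9, -1.1, 27.6]
finger_gap: 0.455
```

```bash
python3 st.py
```

```text
8.4667 q [ 0.109  0.572 -0.642  1.788  0.421  0.932 -1.175] p [555.832 188.253 119.242] yaw 63.71058595898711 z [-0.008 -0.008 -1.   ] F [-5.921 -1.131 27.601] M [-0.333  1.286 -0.179] gap 0.45519564322292183
```

Caught: the tool is climbing and the torque is up. From here the press has to follow the cap up.

>>> apply_moves(
  translation=[
    [0,0,-0.6],
    [0,0,-0.6],
    [0,0,-0.4],
  ],
  turn=[-5,-5,-5],
  fingers=[0,0,0],
)

```text
time_s: 8.72
eef_pos: [555.7, 188.2, 120.3]
tool_rot: [2.428, 1.992, -0.017]
force: [-3.3, 0.0, 20.9]
finger_gap: 0.457
```

```bash
python3 st.py
```

```text
8.7167 q [ 0.151  0.589 -0.702  1.786  0.462  0.948 -0.946] p [555.724 188.219 120.332] yaw 78.72634061829015 z [-0.008 -0.008 -1.   ] F [-3.297  0.032 20.87 ] M [-0.054  0.715 -0.159] gap 0.4566395643501892
```

>>> apply_moves(
  translation=[
    [0,0,-0.3],
    [0,0,-0.3],
    [0,0,-0.3],
  ],
  turn=[-5,-5,-5],
  fingers=[0,0,0],
)

```text
time_s: 8.97
eef_pos: [555.7, 188.1, 121.2]
tool_rot: [-2.148, -2.292, 0.018]
force: [-4.4, -0.6, 20.7]
finger_gap: 0.454
```

```bash
python3 st.py
```

```text
8.9667 q [ 0.192  0.608 -0.763  1.785  0.505  0.966 -0.717] p [555.655 188.113 121.156] yaw 93.7272596241915 z [-0.008 -0.008 -1.   ] F [-4.442 -0.554 20.712] M [-0.237  0.824 -0.147] gap 0.45414307533966336
```

>>> apply_moves(
  translation=[
    [0,0,-0.2],
    [0,0,-0.2],
    [0,0,-0.2],
  ],
  turn=[-5,-5,-5],
  fingers=[0,0,0],
)

```text
time_s: 9.22
eef_pos: [555.7, 188.1, 122.0]
tool_rot: [-1.83, -2.552, 0.018]
force: [-5.2, -1.5, 22.8]
finger_gap: 0.454
```

```bash
python3 st.py
```

```text
9.2167 q [ 0.231  0.63  -0.822  1.783  0.549  0.986 -0.489] p [555.749 188.143 121.956] yaw 108.7221525245564 z [-0.008 -0.009 -1.   ] F [-5.241 -1.463 22.756] M [-0.391  0.906 -0.084] gap 0.454104297350525
```

>>> apply_moves(
  translation=[
    [0,0,-0.4],
    [0,0,-0.3],
    [0,0,-0.3],
  ],
  turn=[-5,-5,-5],
  fingers=[0,0,0],
)

```text
time_s: 9.47
eef_pos: [555.8, 188.2, 122.8]
tool_rot: [-1.481, -2.768, 0.017]
force: [-3.9, -1.6, 23.1]
finger_gap: 0.458
```

```bash
python3 st.py
```

```text
9.4667 q [ 0.269  0.653 -0.881  1.781  0.593  1.007 -0.26 ] p [555.808 188.161 122.804] yaw 123.71239398543943 z [-0.008 -0.008 -1.   ] F [-3.885 -1.635 23.051] M [-0.367  0.662 -0.016] gap 0.4578114655939661
```

>>> apply_moves(
  translation=[
    [0,0,-0.2],
    [0,0,-0.2],
    [0,0,-0.2],
  ],
  turn=[-5,-5,-5],
  fingers=[0,0,0],
)

```text
time_s: 9.72
eef_pos: [556.0, 188.2, 123.6]
tool_rot: [-1.107, -2.936, 0.016]
force: [-3.6, -2.0, 23.9]
finger_gap: 0.457
```

```bash
python3 st.py
```

```text
9.7167 q [ 0.304  0.679 -0.939  1.779  0.637  1.03  -0.032] p [555.981 188.184 123.572] yaw 138.6972585147327 z [-0.007 -0.008 -1.   ] F [-3.629 -1.977 23.917] M [-0.329  0.773 -0.031] gap 0.4571039911356329
```

>>> apply_moves(
  translation=[
    [0,0,-0.4],
    [0,0,-0.3],
    [0,0,-0.3],
  ],
  turn=[-5,-5,-5],
  fingers=[0,0,0],
)

```text
time_s: 9.97
eef_pos: [556.0, 188.1, 124.4]
tool_rot: [-0.714, -3.054, 0.016]
force: [-3.0, -1.3, 22.8]
finger_gap: 0.454
```

```bash
python3 st.py
```

```text
9.9667 q [ 0.337  0.707 -0.996  1.778  0.682  1.056  0.197] p [555.974 188.073 124.42 ] yaw 153.68990803301264 z [-0.007 -0.009 -1.   ] F [-2.997 -1.273 22.827] M [-0.293  0.531 -0.11 ] gap 0.4542150491673624
```

>>> apply_moves(
  translation=[
    [0,0,-0.1],
    [0,0,0],
    [0,0,0],
  ],
  turn=[-5,-5,-5],
  fingers=[0,0,0],
)

```text
time_s: 10.22
eef_pos: [556.1, 188.3, 125.0]
tool_rot: [-0.309, -3.12, 0.014]
force: [-4.7, -1.4, 26.9]
finger_gap: 0.456
```

```bash
python3 st.py
```

```text
10.2167 q [ 0.367  0.738 -1.051  1.777  0.726  1.083  0.426] p [556.061 188.335 124.984] yaw 168.69181298859363 z [-0.007 -0.008 -1.   ] F [-4.688 -1.429 26.888] M [-0.434  0.877 -0.201] gap 0.4560272172838737
```

```bash
python3 - <<'E'
from h import *
for n,x,y in(("scene",280,160),):
    p,d=camera(n);crop(n,p,x,y,100,80,8,f"pics/{n}4.png")
E
```

```text
(no output)
```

View pics/scene4.png

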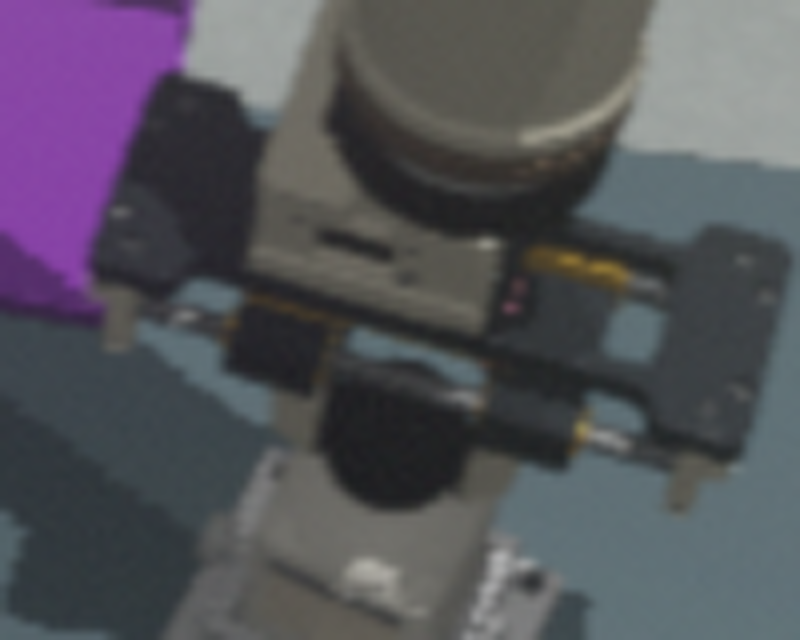

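>>> apply_moves(
  translation=[
    [0,0,-0.5],
    [0,0,-0.5],
    [0,0,-0.5],
  ],
  turn=[-5,-5,-5],
  fingers=[0,0,0],
)

```text
time_s: 10.52
eef_pos: [556.0, 188.6, 126.1]
tool_rot: [0.101, -3.133, 0.012]
force: [-3.2, -0.5, 20.9]
finger_gap: 0.451
```

```bash
python3 st.py
```

```text
10.5167 q [ 0.395  0.769 -1.105  1.775  0.769  1.112  0.658] p [556.022 188.638 126.083] yaw -176.29010150298112 z [-0.007 -0.008 -1.   ] F [-3.171 -0.455 20.912] M [ 0.053  0.531 -0.209] gap 0.45090400483964965
```

>>> apply_moves(
  translation=[
    [0,0,0],
    [0,0,0],
    [0,0,0],
  ],
  turn=[0,0,0],
  fingers=[0,0,0],
)

```text
time_s: 10.77
eef_pos: [556.3, 188.3, 126.1]
tool_rot: [0.094, -3.133, 0.012]
force: [-2.5, -1.0, 23.1]
finger_gap: 0.452
```

```bash
python3 st.py
```

```text
10.7667 q [ 0.395  0.769 -1.104  1.775  0.769  1.112  0.654] p [556.297 188.338 126.062] yaw -176.54719966042225 z [-0.007 -0.008 -1.   ] F [-2.452 -0.978 23.146] M [-0.37   0.48  -0.033] gap 0.45154298971399687
```

```bash
python3 - <<'E'
from h import *
for z in (119-2.6,119,124,127):
    print(z,(proj("scene",[577,189,z])-[280,160]+.5)*8)
p,d=camera("scene");crop("scene",p,305,195,50,40,16,"pics/scene5.png")
E
```

```text
116.4 [386.22351047 523.9582604 ]
119 [387.22579708 519.57629894]
124 [389.16419662 511.10168489]
127 [390.33419122 505.98651002]
```

View pics/scene5.png

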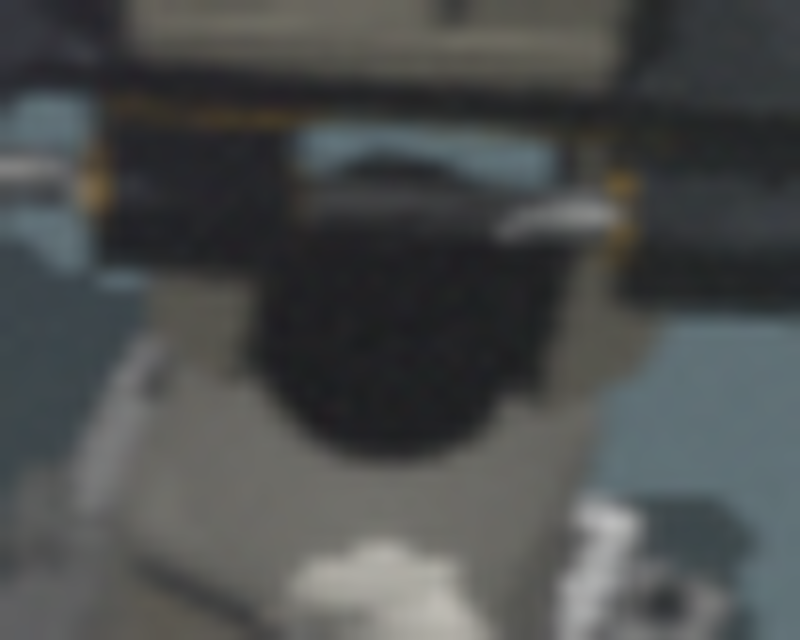

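>>> apply_moves(
  translation=[
    [0,0,-1],
    [0,0,-1],
    [0,0,-1],
    [0,0,0],
  ],
  turn=[0,0,0,0],
  fingers=[0,0,0,0],
)

```text
time_s: 11.15
eef_pos: [555.7, 188.1, 127.3]
tool_rot: [0.095, -3.132, 0.011]
force: [1.3, 0.3, 9.6]
finger_gap: 0.455
```

```bash
python3 st.py
```

```text
11.15 q [ 0.396  0.767 -1.105  1.775  0.765  1.114  0.657] p [555.748 188.07  127.251] yaw -176.5332338646545 z [-0.008 -0.007 -1.   ] F [1.264 0.29  9.603] M [ 0.331 -0.282 -0.004] gap 0.4546550422612491
```

>>> apply_moves(
  translation=[
    [0,0,-1],
    [0,0,-0.5],
    [0,0,0],
  ],
  turn=[0,0,0],
  fingers=[0,0,0],
)

```text
time_s: 11.4
eef_pos: [555.8, 187.8, 128.3]
tool_rot: [0.094, -3.131, 0.012]
force: [0.6, 1.0, 8.5]
finger_gap: 0.459
```

```bash
python3 st.py
```

```text
11.4 q [ 0.397  0.766 -1.106  1.774  0.764  1.116  0.658] p [555.754 187.785 128.342] yaw -176.54930177987208 z [-0.009 -0.008 -1.   ] F [0.558 1.023 8.536] M [ 0.277 -0.4   -0.061] gap 0.4587593311500401
```

>>> apply_moves(
  translation=[
    [0,0,-0.7],
    [0,0,-0.7],
    [0,0,0],
  ],
  turn=[0,0,0],
  fingers=[0,0,0],
)

```text
time_s: 11.65
eef_pos: [555.2, 187.6, 129.5]
tool_rot: [0.095, -3.13, 0.012]
force: [0.4, 0.8, 7.7]
finger_gap: 0.453
```

```bash
python3 st.py
```

```text
11.65 q [ 0.398  0.765 -1.108  1.773  0.762  1.119  0.659] p [555.213 187.637 129.498] yaw -176.54128121737418 z [-0.01  -0.008 -1.   ] F [0.367 0.763 7.666] M [ 0.235 -0.1   -0.016] gap 0.453035434735491
```

>>> apply_moves(
  translation=[
    [0,0,-0.5],
    [0,0,-0.5],
    [0,0,0],
  ],
  turn=[0,0,0],
  fingers=[0,0,0],
)

```text
time_s: 11.9
eef_pos: [554.8, 187.6, 129.7]
tool_rot: [0.095, -3.129, 0.012]
force: [2.1, 0.8, 3.8]
finger_gap: 0.458
```

```bash
python3 st.py
```

```text
11.9 q [ 0.399  0.765 -1.108  1.773  0.761  1.119  0.66 ] p [554.817 187.596 129.664] yaw -176.5243965961605 z [-0.011 -0.008 -1.   ] F [2.111 0.752 3.784] M [ 0.28  -0.519 -0.015] gap 0.45758681678634044
```

>>> apply_moves(
  translation=[
    [0,0,-0.5],
    [0,0,-0.5],
    [0,0,0],
  ],
  turn=[0,0,0],
  fingers=[0,0,0],
)

```text
time_s: 12.15
eef_pos: [554.2, 187.7, 130.1]
tool_rot: [0.095, -3.128, 0.011]
force: [1.3, 0.1, 1.1]
finger_gap: 0.453
```

```bash
python3 st.py
```

```text
12.15 q [ 0.399  0.764 -1.109  1.773  0.759  1.12   0.661] p [554.181 187.698 130.112] yaw -176.50860243576454 z [-0.012 -0.008 -1.   ] F [1.275 0.142 1.118] M [ 0.291 -0.561 -0.047] gap 0.4533699984263814
```

>>> apply_moves(
  translation=[
    [0,0,-0.5],
    [0,0,0],
  ],
  turn=[0,0],
  fingers=[0,0],
)

```text
time_s: 12.32
eef_pos: [554.0, 187.8, 130.5]
tool_rot: [0.096, -3.127, 0.011]
force: [2.3, 0.9, 0.1]
finger_gap: 0.454
```

```bash
python3 st.py
```

```text
12.3167 q [ 0.4    0.764 -1.11   1.773  0.758  1.121  0.661] p [553.973 187.826 130.546] yaw -176.49923627416763 z [-0.013 -0.008 -1.   ] F [2.277 0.936 0.138] M [ 0.232 -0.536  0.015] gap 0.4535103262563895
```

>>> apply_moves(
  translation=[
    [0,0,-0.5],
    [0,0,-0.5],
    [0,0,0],
  ],
  turn=[0,0,0],
  fingers=[0,0,0],
)

```text
time_s: 12.57
eef_pos: [553.8, 187.9, 131.7]
tool_rot: [0.096, -3.127, 0.011]
force: [0.9, 0.7, 0.4]
finger_gap: 0.453
```

```bash
python3 st.py
```

```text
12.5667 q [ 0.4    0.763 -1.111  1.773  0.756  1.123  0.662] p [553.763 187.886 131.716] yaw -176.49089025532493 z [-0.013 -0.008 -1.   ] F [0.899 0.709 0.409] M [ 0.15  -0.318 -0.033] gap 0.45293025107437
```

>>> apply_moves(
  translation=[
    [0,0,-0.5],
    [0,0,-0.5],
    [0,0,0],
  ],
  turn=[0,0,0],
  fingers=[0,0,0],
)

```text
time_s: 12.82
eef_pos: [553.7, 188.0, 132.8]
tool_rot: [0.096, -3.127, 0.011]
force: [0.2, -0.3, -0.6]
finger_gap: 0.455
```

```bash
python3 st.py
```

```text
12.8167 q [ 0.401  0.761 -1.113  1.772  0.755  1.125  0.663] p [553.686 187.951 132.754] yaw -176.48512269448824 z [-0.013 -0.008 -1.   ] F [ 0.234 -0.341 -0.617] M [ 0.147 -0.154  0.007] gap 0.4547606542570074
```

The force stays near zero, so the cap is free. I'll keep lifting.

>>> apply_moves(
  translation=[
    [0,0,-2],
    [0,0,-3],
    [0,0,-4],
    [0,0,-5],
    [0,0,-8],
    [0,0,-10],
    [0,0,-10],
    [0,0,0],
  ],
  turn=[0,0,0,0,0,0,0,0],
  fingers=[0,0,0,0,0,0,0,0],
)

```text
time_s: 13.48
eef_pos: [555.9, 189.4, 177.7]
tool_rot: [0.096, -3.131, 0.009]
force: [0.2, -0.3, -0.6]
finger_gap: 0.454
```

```bash
python3 st.py; python3 - <<'E'
from h import *
p,d=camera("scene");crop("scene",p,280,160,100,80,8,"pics/scene6.png")
E
```

```text
13.4833 q [ 0.428  0.715 -1.16   1.736  0.704  1.188  0.697] p [555.9   189.437 177.686] yaw -176.48782588963977 z [-0.008 -0.006 -1.   ] F [ 0.151 -0.283 -0.623] M [ 0.132 -0.159 -0.003] gap 0.45396660240614767
```

View pics/scene6.png

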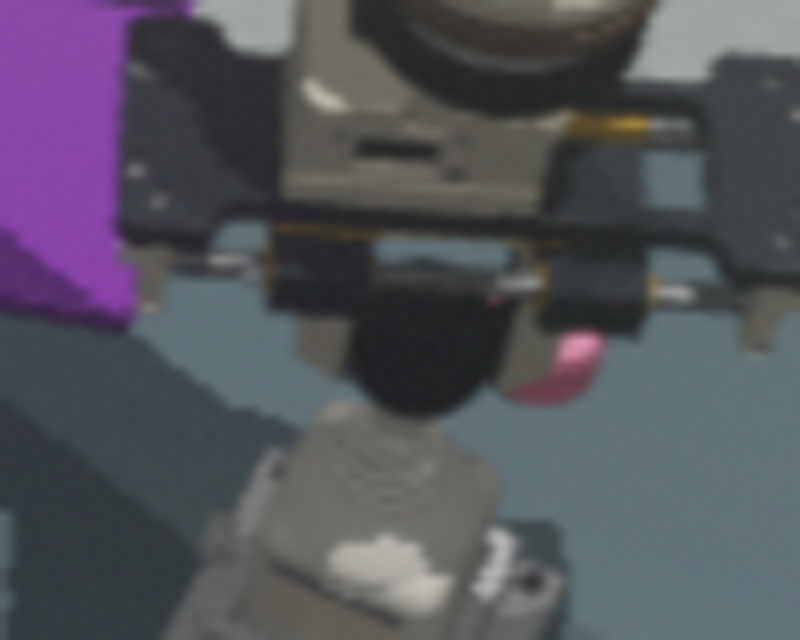

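The cap is off the neck and in the jaws: its foot is at (418,415), with the bare threads visible below it at (400,470). Next I estimate the foot height in the grasp and work out the tray frame.

```bash
python3 - <<'E'
from h import *
for n,off in(("bare",0),):
  for z in np.arange(165,182,2): 
    h=cv2.convexHull(np.array([proj("scene",[555.9+21*np.cos(t),189.4+21*np.sin(t),z]) for t in np.linspace(0,6.28,90)],np.float32))[:,0]
    print(z,((h[:,1].max()-160+.5)*8).round(1))
# calibration check against original picture: foot at 119, at axis (555.4,188)
for ax in ((555.4,188),):
  h=np.array([proj("scene",[ax[0]+21*np.cos(t),ax[1]+21*np.sin(t),119]) for t in np.linspace(0,6.28,90)])
  print("orig foot bottom row in c2", (h[:,1].max()-195+.5)*10)
b=cv2.imread("pics/scene0.png");cv2.imwrite("pics/tr.png",cv2.resize(b[160:230,155:230],None,fx=9,fy=9,interpolation=cv2.INTER_CUBIC))
E
```

```text
165 439.7
167 436.0
169 432.4
171 428.7
173 425.1
175 421.4
177 417.7
179 414.0
181 410.3
orig foot bottom row in c2 297.655652491523
```

View pics/tr.png

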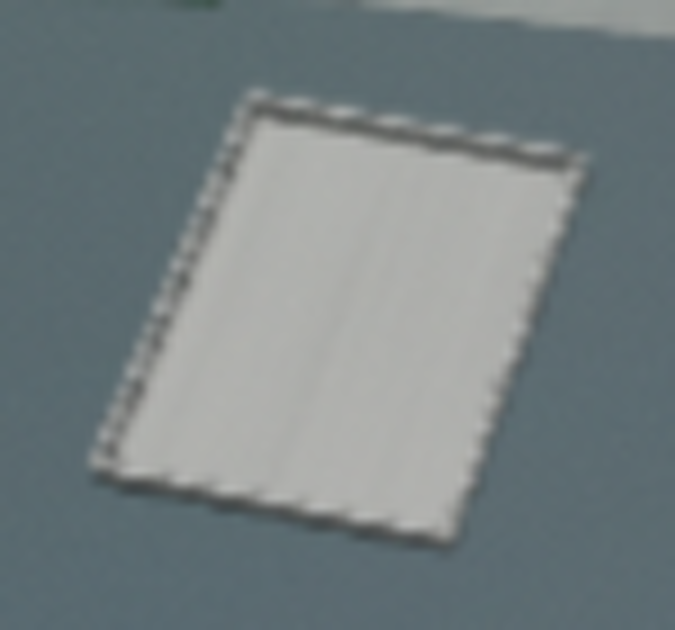

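```bash
python3 - <<'E'
from h import *
T=[ray("scene",(x+.5)/9-.5+155,(y+.5)/9-.5+160,10) for x,y in[(252,92),(583,153),(452,543),(97,470)]]
print(np.round(T,1),np.mean(T,0))
E
python3 to.py 461 -195 180
```

```text
[[ 380.1 -244.6   10. ]
 [ 389.5 -129.9   10. ]
 [ 543.4 -139.9   10. ]
 [ 533.2 -255.7   10. ]] [ 461.56174693 -192.52939547   10.        ]
13.5333 q [ 0.427  0.716 -1.159  1.737  0.705  1.187  0.697] p [555.554 188.964 176.563] yaw -176.50268911588842 z [-0.009 -0.006 -1.   ] F [-0.165 -1.086 -0.533] M [ 0.104 -0.141 -0.003] gap 0.45501403712357447
tool shift [ 117.828 -377.488   -0.109]
```

>>> apply_moves(
  translation=[
    [5,-15,-4],
    [9,-29,-4],
    [9,-29,-4],
    [9,-29,0],
    [9,-29,0],
    [9,-29,0],
    [9,-29,0],
    [9,-29,0],
  ],
  turn=[0,0,0,0,0,0,0,0],
  fingers=[0,0,0,0,0,0,0,0],
)

```text
time_s: 14.2
eef_pos: [499.5, -34.8, 188.9]
tool_rot: [0.096, -3.128, 0.011]
force: [-0.1, -0.6, -0.3]
finger_gap: 0.451
```

>>> apply_moves(
  translation=[
    [9,-29,0],
    [9,-29,0],
    [9,-29,0],
    [9,-29,0],
    [9,-29,0],
    [5,-15,0],
    [0,0,0],
    [0,0,0],
  ],
  turn=[0,0,0,0,0,0,0,0],
  fingers=[0,0,0,0,0,0,0,0],
)

```text
time_s: 14.87
eef_pos: [459.6, -196.8, 190.4]
tool_rot: [0.091, -3.128, 0.01]
force: [0.8, 1.4, -0.2]
finger_gap: 0.453
```

```bash
python3 to.py 461 -194 50
```

```text
14.8667 q [ 1.351  0.627 -1.336  1.933  0.681  1.157  1.372] p [ 459.64  -196.844  190.432] yaw -176.65561131796875 z [-0.012 -0.007 -1.   ] F [ 0.821  1.427 -0.223] M [ 0.13  -0.171  0.001] gap 0.4525615363067282
tool shift [ -3.325   3.58  140.382]
```

>>> apply_moves(
  translation=[
    [0,0,0],
    [0,0,0],
    [0,0,0],
    [0,0,0],
    [0,0,0],
    [0,0,0],
    [0,0,0],
    [0,0,0],
  ],
  turn=[6,7,7,7,7,7,7,7],
  fingers=[0,0,0,0,0,0,0,0],
)

```text
time_s: 15.53
eef_pos: [460.6, -193.9, 190.9]
tool_rot: [-1.365, -2.821, 0.018]
force: [-0.3, -0.3, -0.2]
finger_gap: 0.452
```

>>> apply_moves(
  translation=[
    [0,0,10],
    [0,0,20],
    [0,0,20],
    [0,0,20],
    [0,0,20],
    [0,0,15],
    [0,0,0],
    [0,0,0],
  ],
  turn=[7,7,7,7,7,7,0,0],
  fingers=[0,0,0,0,0,0,0,0],
)

```text
time_s: 16.2
eef_pos: [459.0, -194.7, 85.6]
tool_rot: [-2.277, -2.157, 0.022]
force: [0.7, -0.2, -0.2]
finger_gap: 0.455
```

```bash
python3 to.py 461 -194 20; python3 - <<'E'
from h import *
p,d=camera("scene");crop("scene",p,150,140,90,90,7,"pics/scene7.png")
p,d=camera("top");crop("top",p,265,150,90,90,7,"pics/top7.png")
E
```

```text
16.2 q [ 0.997  0.544 -0.813  2.019  0.553  0.821 -0.195] p [ 458.964 -194.705   85.627] yaw 86.89992340507216 z [-0.013 -0.006 -1.   ] F [ 0.713 -0.182 -0.191] M [-0.044 -0.126  0.01 ] gap 0.45459063275754197
tool shift [ 1.271  2.83  65.589]
```

View pics/scene7.png

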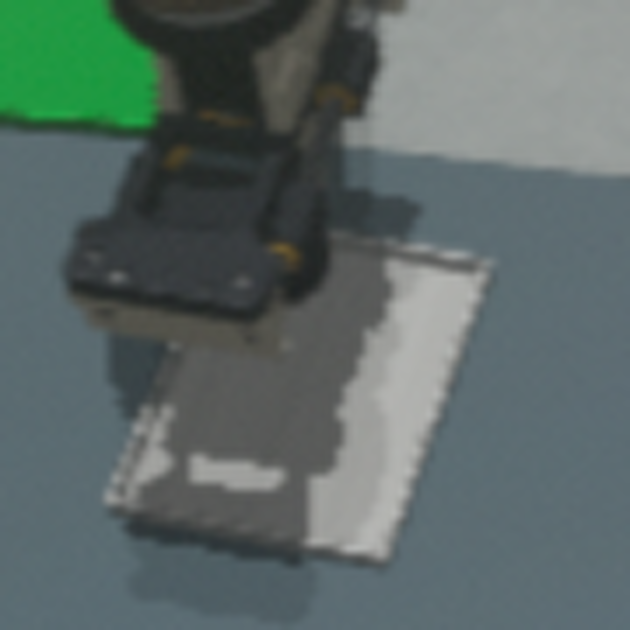

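The steel tray at (300,400) lies below the gripper, whose body hides the cap. I'm descending carefully.

>>> apply_moves(
  translation=[
    [0.5,1,10],
    [0.5,1,15],
    [0,0,15],
    [0,0,10],
    [0,0,5],
    [0,0,5],
    [0,0,0],
    [0,0,0],
  ],
  turn=[0,0,0,0,0,0,0,0],
  fingers=[0,0,0,0,0,0,0,0],
)

```text
time_s: 16.97
eef_pos: [460.5, -196.3, 25.9]
tool_rot: [-2.286, -2.151, 0.021]
force: [1.0, 0.8, -0.4]
finger_gap: 0.457
```

```bash
python3 to.py 461 -194 5
```

```text
16.9667 q [ 0.924  0.639 -0.722  2.038  0.66   0.719 -0.285] p [ 460.491 -196.283   25.916] yaw 86.53143826611723 z [-0.012 -0.007 -1.   ] F [ 1.043  0.756 -0.381] M [-0.014 -0.125  0.028] gap 0.45702160639275674
tool shift [ 2.474  0.606 20.891]
```

>>> apply_moves(
  translation=[
    [1,0,5],
    [1,0,5],
    [0,0,4],
    [0,0,2],
    [0,0,0],
    [0,0,0],
  ],
  turn=[0,0,0,0,0,0],
  fingers=[0,0,0,0,0,0],
)

```text
time_s: 17.47
eef_pos: [460.1, -194.3, 9.6]
tool_rot: [-2.285, -2.151, 0.022]
force: [0.1, 0.7, -0.1]
finger_gap: 0.453
```

>>> apply_moves(
  translation=[
    [0,0,1],
    [0,0,1],
    [0,0,0],
  ],
  turn=[0,0,0],
  fingers=[0,0,0],
)

```text
time_s: 17.72
eef_pos: [460.1, -194.5, 7.7]
tool_rot: [-2.286, -2.151, 0.022]
force: [-0.6, -0.7, -0.5]
finger_gap: 0.451
```

```bash
python3 to.py 461 -194 4
```

```text
17.7167 q [ 0.898  0.667 -0.693  2.044  0.693  0.687 -0.316] p [ 460.132 -194.503    7.662] yaw 86.50832357074476 z [-0.012 -0.007 -1.   ] F [-0.649 -0.717 -0.47 ] M [ 0.027 -0.129  0.006] gap 0.45111630044784284
tool shift [0.584 0.878 3.647]
```

>>> apply_moves(
  translation=[
    [0,0,0.8],
    [0,0,0.7],
    [0,0,0],
  ],
  turn=[0,0,0],
  fingers=[0,0,0],
)

```text
time_s: 17.97
eef_pos: [460.0, -194.5, 6.1]
tool_rot: [-2.286, -2.151, 0.022]
force: [-0.2, -0.4, -0.3]
finger_gap: 0.458
```

>>> apply_moves(
  translation=[
    [0,0,0.5],
    [0,0,0.5],
    [0,0,0],
  ],
  turn=[0,0,0],
  fingers=[0,0,0],
)

```text
time_s: 18.22
eef_pos: [460.1, -194.5, 5.1]
tool_rot: [-2.286, -2.151, 0.022]
force: [0.0, 0.2, -0.5]
finger_gap: 0.454
```

>>> apply_moves(
  translation=[
    [0,0,0.5],
    [0,0,0.5],
    [0,0,0],
  ],
  turn=[0,0,0],
  fingers=[0,0,0],
)

```text
time_s: 18.47
eef_pos: [460.2, -194.5, 4.7]
tool_rot: [-2.286, -2.151, 0.022]
force: [-2.2, 0.6, 5.1]
finger_gap: 0.457
```

```bash
python3 to.py 461 -194 4
```

```text
18.4667 q [ 0.894  0.671 -0.688  2.045  0.699  0.682 -0.321] p [ 460.181 -194.505    4.701] yaw 86.5214818022228 z [-0.012 -0.008 -1.   ] F [-2.241  0.552  5.058] M [ 0.006  0.173 -0.003] gap 0.45693590627822195
tool shift [0.56  0.795 0.687]
```

The cap is on the floor (5 N at TCP z 4.7). Opening now.

>>> apply_moves(
  translation=[
    [0,0,-0.3],
    [0,0,0],
    [0,0,0],
    [0,0,0],
    [0,0,0],
    [0,0,0],
  ],
  turn=[0,0,0,0,0,0],
  fingers=[42,44,47,52,56,58],
)

```text
time_s: 18.97
eef_pos: [460.1, -194.5, 4.5]
tool_rot: [-2.286, -2.151, 0.021]
force: [-0.1, 0.3, 0.0]
finger_gap: 0.618
```

>>> apply_moves(
  translation=[
    [0,0,0],
    [0,0,-2],
    [0,0,-5],
    [0,0,-10],
    [0,0,-20],
    [0,0,-30],
    [0,0,-40],
    [0,0,-40],
  ],
  turn=[0,0,0,0,0,0,0,0],
  fingers=[60,60,60,60,60,60,60,60],
)

```text
time_s: 19.63
eef_pos: [461.2, -192.6, 153.2]
tool_rot: [-2.283, -2.151, 0.022]
force: [0.7, -0.9, 1.0]
finger_gap: 0.654
```

>>> apply_moves(
  translation=[
    [0,0,-30],
    [30,0,0],
    [30,0,0],
    [30,0,0],
    [30,0,0],
    [30,0,0],
    [0,0,0],
    [0,0,0],
  ],
  turn=[0,0,0,0,0,0,0,0],
  fingers=[60,60,60,60,60,60,60,60],
)

```text
time_s: 20.3
eef_pos: [471.5, -41.3, 181.3]
tool_rot: [-2.281, -2.157, 0.021]
force: [-0.8, -0.3, 0.4]
finger_gap: 0.652
```

```bash
python3 st.py; python3 - <<'E'
from h import *
p,d=camera("scene");crop("scene",p,150,140,90,90,6,"pics/scene8.png")
p,d=camera("top");crop("top",p,265,150,90,90,6,"pics/top8.png")
cv2.imwrite("pics/s8f.png",cv2.cvtColor(camera("scene")[0],cv2.COLOR_RGB2BGR))
E
```

```text
20.3 q [ 0.855  0.367 -0.982  2.006  0.378  0.973 -0.374] p [471.481 -41.297 181.322] yaw 86.79810627453261 z [-0.011 -0.008 -1.   ] F [-0.845 -0.315  0.387] M [-0.062 -0.13   0.043] gap 0.6522683868534188
```

View pics/scene8.png

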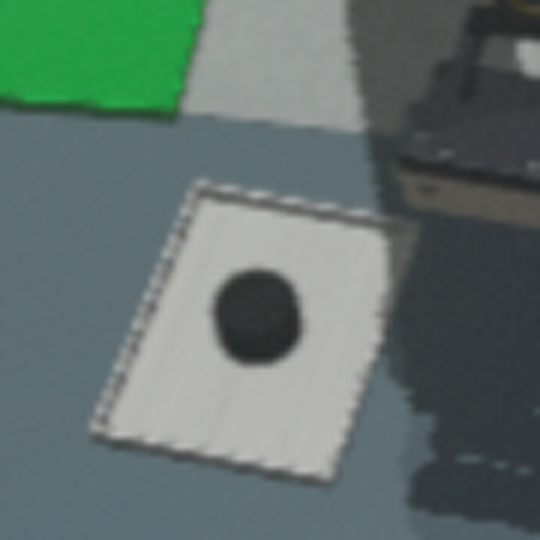

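View pics/top8.png

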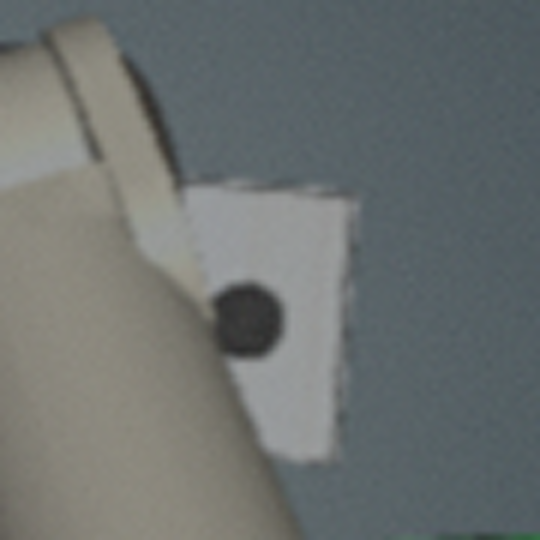

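View pics/s8f.png

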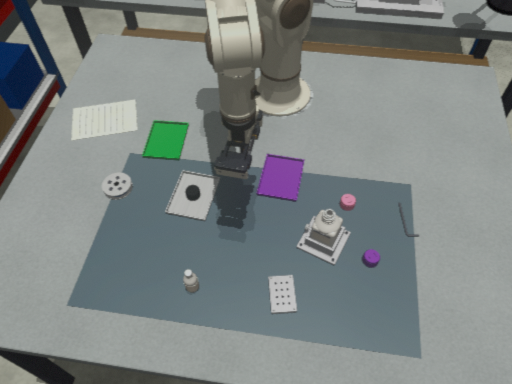

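The black cap stands upright in the middle of the steel tray (scene view (193,192)). The bottle's neck is bare at (328,215), and the bystanders are where they were.

```bash
python3 -c "
from plant import *
print(job_done())"
```

```text
the job is handed in; nothing more can be done
None
```

The cap is off the bottle and stands upright near the centre of the steel tray. I handed the job in at about 20 s of the 72 s allowed, and no verdict was reported.

**Unscrewing:** I pressed with about 20 N and turned anticlockwise. The dogs caught after roughly 50°. I then let the press follow the cap up, at 19 to 28 N, until it was free. It lifted with almost no force.

**Placing:** I set the cap down until I felt about 5 N of contact, then opened the fingers and moved the arm clear.

**Last checks:** The final pictures show:
- the cap upright near the tray's centre;
- the bottle neck bare;
- the bystanders where they were.

The force on the tool was near zero.

**What did not match:**
- **Tool tilt:** the last joint ran to its range limit once, at the start. That left the tool tilted by about 0.8° for the rest of the run.
- **Slip while pressing:** the pads slid about 1.5 mm down the cap on the first press, until I commanded the fingers further shut.
- **Climb:** the tool rose about 8 mm during unscrewing, over the roughly 5 mm stated. I turned further than needed, and the picture suggested the cap itself had climbed about 5 mm.
- **Press force:** it peaked at 27.6 N, above the advised 18 to 24 N. I estimate the bottle stayed below its 50 N limit, but I could not measure that directly.

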